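Set the rebuilt selector valve to its blanked port and prime it

ROBOT

A 6-joint arm with a two-finger parallel gripper is mounted at the origin on the work surface. World frame = base frame: x ahead of the robot, y to its left, z up, the work surface at z = 0. Lengths are in mm, angles in rad, forces in N, time in s.
With the tool pointing down it reaches from about 400 to 825 mm from the base axis. Payload 7 kg.
Tool frame: the origin (TCP) lies midway between the tips of the shut fingers; the grasp point (between the pads) lies 19 mm behind it; z points along the fingers, y is the line along which they close (so a half turn about z gives the same grasp; the last joint's range is limited). The gripper opens to 88 mm and grips with 3 to 60 N. Pads are 19 mm wide; open, the fingers measure 130 mm over their backs; the gripper's body (78 mm by 193 mm) begins 47 mm behind the grasp point.
Start: joints at [1.503, 0.359, 0.012, 0, -1.224, -0.288], TCP at [235.137, 632.697, 195.661] pointing down, gripper open.
Joint ranges: [-3.07, 3.07], [-1.43, 2.12], [-1.02, 1.25], [-3.03, 1.67], [-3.05, -0], [-3.03, 3.03]. Speed limits (rad/s): [2.39, 2.39, 3.01, 3.14, 3.14, 3.14].

INTERFACE

Orientations are given as a unit quaternion [x, y, z, w].
In Python, from station import arm gives the robot as it stands.
- The arm moves only by the shell command python3 -m pendant 'ROWS' [FORCE]. ROWS is JSON, a list of rows, each a list of 3 entries, a list of its own where there are three numbers: the finger opening in cm, from 0 to 8.76, then the shift along the tool's x, y, z in cm, then the turn about the tool's z in rad. A call has 1 to 20 rows; each row shifts and turns the commanded pose from where the row before left it, along the tool's axes as they then stand; what a row does not reach is not made up. A row lasts 1/12 s, in which the tool goes at most 41.7 mm and 7.16 degrees, less where a joint would pass 70% of its speed; a pose out of reach is approached as far as the arm can. A call with a gripper value outside its range is refused whole. The fingers move at their own pace and stop on an object; FORCE is the grip in N (left out, the last holds). Time passes only in rows, so rows that do not move let the fingers close. It gives the time, the measured TCP pose, the force, the opening and the grip force at its end, in the units of the state.
- arm.read_state(): the state, without advancing time (a new reading comes with each control period).
- arm.snapshot(name): name is "side" or "top"; returns a dict with "pixels" (384x512x3 uint8, red, green, blue), "intrinsics" (3x3 intrinsics, pixels), "dist_coeffs" ([k1, k2, p1, p2, k3] as OpenCV has them; the pictures are not rectified), "extrinsics" (4x4, takes a point from world to camera coordinates). Camera axes: x right, y down, z forward; pixel columns grow to the right and rows downward; lengths in mm; the calibration is good to about 2 mm. A picture is of the moment at which its call begins. There is no depth.
- arm.job_done(): hands the job in; it is judged then, once.
The state is a dict: "clock": time; "joints": joint angles; "qd": joint speeds; "effort": joint torques, N m; "tcp_pos": TCP position; "eef_rot": TCP orientation; "ft_force": force on the tool from outside, world axes, zero at the start; "wrist_torque": the same for the moment, N m; "width": opening from 0.0 (shut) to 1.0 (fully open); "grip_force": force on a finger pad.
Only numpy, scipy, OpenCV 4.12 (cv2) and the standard library are available. Lean on these libraries where they do the work, as an engineer would, in place of code of your own. Each camera call takes 0.05 s, during which the arm holds its last target. There are 200 camera calls.

TASK

Test the rebuilt selector valve on the bench: with a fingertip, gently push its lever round by the side of the black grip until it points straight at the six-sided blanking plug, and take the finger off. Then press the valve's primer plunger all the way down, let it come back up, and leave the lever pointing at the plug. The lever only rests on its spindle, so do not grip, squeeze or lift it; do not press the plunger before the lever is set, and leave the loose parts lying about alone.

Things in the scene. Friction and masses are not known exactly. Their poses are not given: they have to be found in the camera images.
- valve: selector valve, fixed: round dark steel base plate 300 dia x 12 thick, aluminium housing (76 dia, top 72 above the bench) in its middle. Origin under the plate's centre, on the lever's upright turning axis; x points away from the primer plunger, z up. Three steel port fittings stand on the plate 125 from the axis, at bearings 0 and +/-1.3 rad from x; which is where varies
- open_stub: port fitting: upright open round tube, 34 dia, top 50 above the bench; origin under its centre
- barb: port fitting: upright ribbed hose barb, 28 dia, top 50 above the bench; origin under its centre
- lever: level lever; origin on the axis 75 above the bench, x along it to its tip, z up. Hub 42 dia (top 97 above the bench), arm 16 wide, round black grip 20 dia from 50 to 94 from the axis (centreline 87, underside 77 above the bench), nose ends at 106. Turns 1.7 rad either side of the valve's x; friction (about 3 N at the grip) keeps it where left. Unfastened: it can lift off upward
- lever_aim (a point): point on the lever's line 125 from the axis, just beyond its nose: it comes over the centre of a port when the lever points straight at it
- hex_plug: the blanking plug: a low, solid six-sided steel plug 46 across flats, 20 high (top 32 above the bench), on the base plate. Origin at the centre of its underside
- primer (a joint): travel of the primer plunger: 0 up, 0.006 m fully down; springs back; about 5 N when fully down
- primer_top (a point): centre of the top of the primer plunger when up: an upright steel push button 26 dia in a round aluminium boss on the base plate, 90 from the axis on the side away from the ports; pressed straight down
- washer: loose flat steel washer lying on the base plate, 30 dia x 5, origin at the centre of its underside
- bush: loose black rubber bush on the base plate, 34 dia x 14 high, origin at the centre of its underside
- spool: loose white plastic spool on the bench, 84 dia x 32 high, origin under its centre
- casting: loose hollow aluminium casting standing on the bench, 90 dia x 80 high, origin under its centre
- piston: loose dark steel piston standing on the bench, 48 dia x 90 high, origin under its centre
- screwdriver: loose screwdriver lying on the bench
- wrench: loose wrench lying on the bench

How it is judged (in metres and radians):
On the way, in this order (a step that is already met when the one before it is completed fails the run):
1. the lever points at the hexagonal plug and the finger is off it (horizontal distance between lever_aim and hex_plug below 0.012 m and contact force between the fingers and lever below 0.1 N), for 0.2 s.
2. the primer plunger is pressed down (value of joint primer above 0.0045 m), for 0.05 s.
At the end, for the whole second after the job is handed in: the lever rests pointing at the hexagonal plug (its aim point within 12 mm of the plug's centre, seen from above), seated on its spindle and untouched, and the primer plunger is back up (within 1.5 mm) (all of step 1 and value of joint primer below 0.0015 m and angular speed of lever below 0.05 rad/s and z of lever in the frame of valve below 0.078 m).
It fails at once if the lever is lifted more than 4 mm off its seat (z of lever in the frame of valve above 0.079 m).
It fails at once if the lever is squeezed or forced with more than 25 N (contact force between the fingers and lever above 25 N).
It fails at once if the plunger is pressed while the lever is not set (value of joint primer above 0.004 m and not (horizontal distance between lever_aim and hex_plug below 0.012 m)).
It fails at once if a loose part is moved more than 20 mm (distance of any of washer, bush, spool, casting, piston, screwdriver, wrench from where it was at the start of the episode above 0.02 m).
It also fails if it takes over 53 s, if anything falls off the work surface, if the arm or the gripper's body presses on something with over 40 N, if the wrist force passes 120 N, or if a joint passes its speed limit or range.

## Working session

There is one attempt and no reset: what is moved stays moved. The work goes in short steps, Python scripts to look and compute and a shell command to move; the robot and the scene stay as the last step left them, time stands still between calls to the robot, and variables do not carry over. Pictures are saved under pics/ and viewed, at most 10 in all, crops included, and the job is handed in when it is done.

```bash
mkdir -p pics; cat > h.py <<'E'
from station import arm
import numpy as np, cv2
def snap(n,f):
    s=arm.snapshot(n); cv2.imwrite(f,s["pixels"][:,:,::-1]); np.savez('last_'+n+'.npz',**{k:np.array(v) for k,v in s.items()}); return s
def ray(n,u,v,z):
    s=np.load('last_'+n+'.npz'); E=s['extrinsics']; R=E[:3,:3]; t=E[:3,3]
    p=cv2.undistortPoints(np.array([[[u,v]]],float),s['intrinsics'],s['dist_coeffs'])[0,0]
    c=-R.T@t; d=R.T@np.array([p[0],p[1],1]); return (c+d*(z-c[2])/d[2])
def proj(n,P):
    s=np.load('last_'+n+'.npz'); E=s['extrinsics']
    return cv2.projectPoints(np.array(P,float).reshape(-1,1,3),cv2.Rodrigues(E[:3,:3])[0],E[:3,3],s['intrinsics'],s['dist_coeffs'])[0][:,0]
E
python3 - <<'E'
from h import *
for n in ('top','side'):
    s=snap(n,f'pics/{n}0.png'); E=s['extrinsics']; print(n,-np.array(E)[:3,:3].T@np.array(E)[:3,3])
a=cv2.imread('pics/top0.png');b=cv2.imread('pics/side0.png')
st=arm.read_state();print(st)
E
```

```text
top [ 398.41790163  -25.65517933 1428.63608327]
side [  43.49862236 -950.11534517  893.92814823]
{'clock': 0.1, 'joints': array([ 1.50306859e+00,  3.59288325e-01,  1.12019612e-02, -3.00581025e-04,
       -1.22409969e+00, -2.88106528e-01]), 'qd': array([ 0.00131565, -0.00032088,  0.00057613,  0.00301226, -0.00101681,
        0.00130983]), 'effort': array([-1.12564299e-03, -5.84161949e+01,  2.93751526e+01,  7.01543123e+00,
        1.01447999e-02, -4.68070357e-05]), 'tcp_pos': array([235.01340841, 632.28088475, 194.85767058]), 'eef_rot': array([ 9.84205150e-01, -1.77030282e-01, -6.40438044e-05,  7.06190697e-04]), 'ft_force': array([0.00935076, 1.17181074, 0.10863675]), 'wrist_torque': array([ 0.01132549, -0.02556852, -0.02295937]), 'grip_force': 0.0, 'width': 0.9999188460091358}
```

View pics/top0.png

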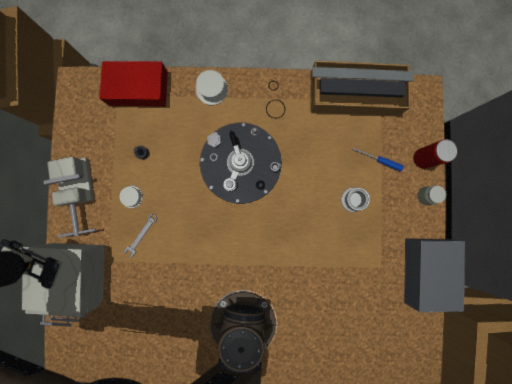

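View pics/side0.png

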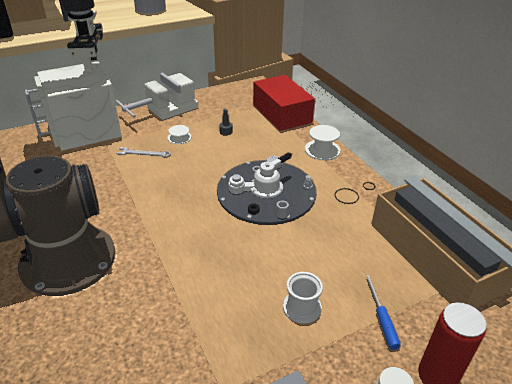

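The top view shows the valve plate at about (240,163), with the lever's black grip at about (235,140). A pale fitting, possibly the plug, is at (213,140), and the primer is near (230,184). I'll enlarge the valve in both views.

```bash
python3 - <<'E'
from h import *
a=cv2.imread('pics/top0.png')[115:210,192:288];b=cv2.imread('pics/side0.png')[140:230,205:325]
a=cv2.resize(a,None,fx=6,fy=6,interpolation=cv2.INTER_CUBIC)
b=cv2.resize(b,None,fx=6,fy=6,interpolation=cv2.INTER_CUBIC)
cv2.imwrite('pics/topc.png',a);cv2.imwrite('pics/sidec.png',b)
im=cv2.imread('pics/top0.png')
g=cv2.cvtColor(im,cv2.COLOR_BGR2HSV); m=((g[...,1]<70)).astype(np.uint8)*255
m[:115]=0;m[210:]=0;m[:,:192]=0;m[:,288:]=0
c=max(cv2.findContours(m,0,2)[0],key=cv2.contourArea);e=cv2.fitEllipse(cv2.convexHull(c));print(e)
print(ray('top',*e[0],12))
E
```

```text
((240.01316833496094, 162.50039672851562), (80.59217071533203, 81.35305786132812), 104.9198226928711)
[583.26986945  25.76414336  12.        ]
```

View pics/topc.png

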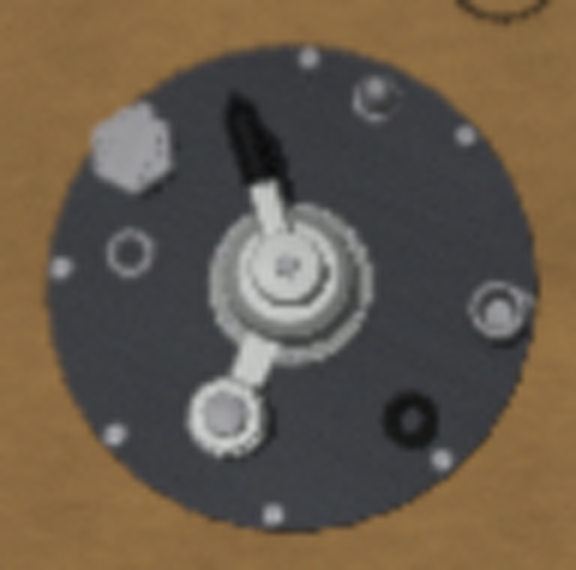

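View pics/sidec.png

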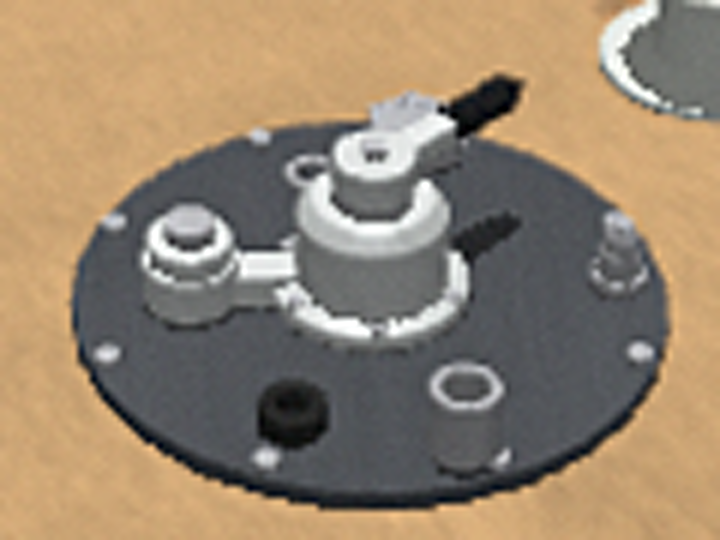

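The crops show the plug at crop (132,148), the lever nose at (236,95), the hub at (288,265) and the primer button at (225,412) in top and (188,222) in side. The lever needs to turn counter-clockwise, towards +y.

```bash
cat >> h.py <<'E'
def tri(a,b):
    A=[];y=[]
    for n,(u,v) in (('top',a),('side',b)):
        p0=ray(n,u,v,0);p1=ray(n,u,v,100);d=(p1-p0)/np.linalg.norm(p1-p0);M=np.eye(3)-np.outer(d,d);A.append(M);y.append(M@p0)
    return np.linalg.lstsq(np.vstack(A),np.hstack(y),rcond=None)[0]
E
python3 - <<'E'
from h import *
T=lambda u,v:((u+.5)/6-.5+192,(v+.5)/6-.5+115)
S=lambda u,v:((u+.5)/6-.5+205,(v+.5)/6-.5+140)
c=np.array([583.3,25.8])
im=cv2.imread('pics/top0.png');g=cv2.cvtColor(im,cv2.COLOR_BGR2GRAY)[125:152,203:225]
m=(g>105).astype(np.uint8);n,l,s,ce=cv2.connectedComponentsWithStats(m);i=1+np.argmax(s[1:,4]);print('plugpx',ce[i]+[203,125],s[i])
plug=ray('top',*(ce[i]+[203,125]),32);hub=ray('top',*T(288,265),97);nose=ray('top',*T(236,95),87)
pr=tri(T(225,412),S(188,222));print('primer',pr)
hub2=tri(T(288,265),S(375,155));print('plug',plug,'hub',hub,hub2,'nose',nose)
b=lambda p:(np.degrees(np.arctan2(p[1]-c[1],p[0]-c[0])),np.hypot(*(p[:2]-c)))
for p in(plug,nose,pr):print(b(p))
st=arm.read_state()
from scipy.spatial.transform import Rotation as R
print(R.from_quat(st['eef_rot']).as_matrix().round(3))
E
```

```text
plugpx [211.0516129  134.41290323] [  0   0  21  22 310]
primer [502.4732683   60.73365307  58.69284634]
plug [680.79219933 132.68737468  32.        ] hub [585.10312859  24.49419367  97.        ] [585.14703637  24.52829223  96.46316167] nose [685.27421155  57.69387057  87.        ]
(np.float64(47.63199099962139), np.float64(144.6707980086135))
(np.float64(17.367808182846723), np.float64(106.84549031918519))
(np.float64(156.62579642944235), np.float64(88.05294244703444))
[[ 0.937 -0.348 -0.   ]
 [-0.348 -0.937 -0.001]
 [ 0.     0.001 -1.   ]]
```

```bash
python3 - <<'E'
from h import *
im=cv2.imread('pics/top0.png');h=cv2.cvtColor(im,cv2.COLOR_BGR2HSV)
m=((h[...,2]>110)&(h[...,1]<60)).astype(np.uint8);m[:128]=0;m[151:]=0;m[:,:203]=0;m[:,225:]=0
n,l,s,ce=cv2.connectedComponentsWithStats(m);i=1+np.argmax(s[1:,4]);print(ce[i],s[i])
c=np.array([584.2,25.1]);p=ray('top',*ce[i],31);q=p[:2]-c
print(p,np.degrees(np.arctan2(q[1],q[0])),np.hypot(*q))
th=np.arctan2(q[1],q[0])
u=lambda a:np.array([np.cos(a),np.sin(a)])
for a,nm in((np.radians(18),'lever'),(th,'plug')):
    n_=np.array([-np.sin(a),np.cos(a)]); print(nm,c+75*u(a), 'finger contact (half 10+9.5)',c+75*u(a)-n_*19.5, 'half 21',c+75*u(a)-n_*31)
E
```

```text
[213.40972222 139.125     ] [207 132  13  15 144]
[663.85779794 123.65844468  31.        ] 51.05384982584893 126.72462977000853
lever [655.52923872  48.27627458] finger contact (half 10+9.5) [661.55507011  29.73067251] half 21 [665.10876555  18.79352257]
plug [631.34422805  83.43028169] finger contact (half 10+9.5) [646.51010129  71.17278239] half 21 [655.45407781  63.94400076]
```

```bash
python3 -m pendant '[[0,[3.11,2.19,0],0],[0,[3.11,2.19,0],0],[0,[3.11,2.19,0],0],[0,[3.11,2.19,0],0],[0,[3.11,2.19,0],0],[0,[3.11,2.19,0],0],[0,[3.11,2.19,0],0],[0,[3.11,2.19,0],0],[0,[3.11,2.19,0],0],[0,[3.11,2.19,0],0],[0,[3.11,2.19,0],0],[0,[3.11,2.19,0],0],[0,[3.11,2.19,0],0],[0,[3.11,2.19,0],0],[0,[3.11,2.19,0],0],[0,[3.11,2.19,0],0],[0,[3.11,2.19,0],0],[0,[3.11,2.19,0],0],[0,[3.11,2.19,0],0],[0,[3.11,2.19,0],0]]' 10
python3 -m pendant '[[0,[0,0,0],0.113],[0,[0,0,0],0.113],[0,[0,0,0],0.113],[0,[0,0,0],0.113],[0,[0,0,0],0.113],[0,[0,0,0],0.113],[0,[0,0,0],0.113],[0,[0,0,0],0.113],[0,[0,0,0],0],[0,[0,0,0],0],[0,[0,0,0],0]]'
cat >> h.py <<'E'
from scipy.spatial.transform import Rotation as Ro
def totool(x,y,z=None):
    st=arm.read_state();M=Ro.from_quat(st['eef_rot']).as_matrix();p=st['tcp_pos'];d=np.array([x,y,p[2] if z is None else z])-p
    print('tcp',p.round(1),'xang',np.degrees(np.arctan2(M[1,0],M[0,0])).round(2),'tool mm',(M.T@d).round(1),'F',st['ft_force'].round(2),'t',st['clock'])
E
python3 -c "
from h import *
totool(666.6,4.5,83)"
```

```text
clock: 1.77
tcp_pos: [666.2, 3.7, 195.2]
eef_rot: [0.984, -0.177, -0.0, 0.0]
ft_force: [0.4, 0.2, 0.1]
width: 0.003
grip_force: 0.0
clock: 2.68
tcp_pos: [665.5, 5.5, 195.4]
eef_rot: [0.809, -0.588, -0.0, 0.0]
ft_force: [0.4, -0.3, -1.0]
width: 0.006
grip_force: 0.0
tcp [665.5   5.5 195.4] xang -71.97 tool mm [  1.3  -0.8 112.4] F [ 0.39 -0.27 -1.04] t 2.6833
```

```bash
python3 -m pendant '[[0,[0,0,2.8],0],[0,[0,0,2.8],0],[0,[0,0,2.8],0],[0,[0,0,2.8],0],[0,[0,0,0],0],[0,[-0.8,0,0],0],[0,[-0.8,0,0],0],[0,[-0.4,0,0],0],[0,[0,0,0],0],[0,[0,0,0],0]]'
python3 - <<'E'
from h import *
totool(666.6,4.5,83)
snap('top','pics/t1.png');snap('side','pics/s1.png')
a=cv2.resize(cv2.imread('pics/t1.png')[105:205,192:292],None,fx=5,fy=5,interpolation=cv2.INTER_CUBIC);b=cv2.resize(cv2.imread('pics/s1.png')[120:220,225:325][:, :58],None,fx=5,fy=5,interpolation=cv2.INTER_CUBIC)
b=cv2.resize(cv2.imread('pics/s1.png')[125:225,240:300],None,fx=5,fy=5,interpolation=cv2.INTER_CUBIC)
cv2.imwrite('pics/c1.png',np.hstack([a,b]))
E
```

```text
clock: 3.52
tcp_pos: [660.2, 25.4, 85.4]
eef_rot: [0.809, -0.588, 0.001, -0.001]
ft_force: [-1.2, 0.0, -0.7]
width: 0.006
grip_force: 0.0
tcp [660.2  25.4  85.4] xang -72.1 tool mm [21.8  0.4  2.4] F [-1.24  0.03 -0.71] t 3.5167
```

View pics/c1.png

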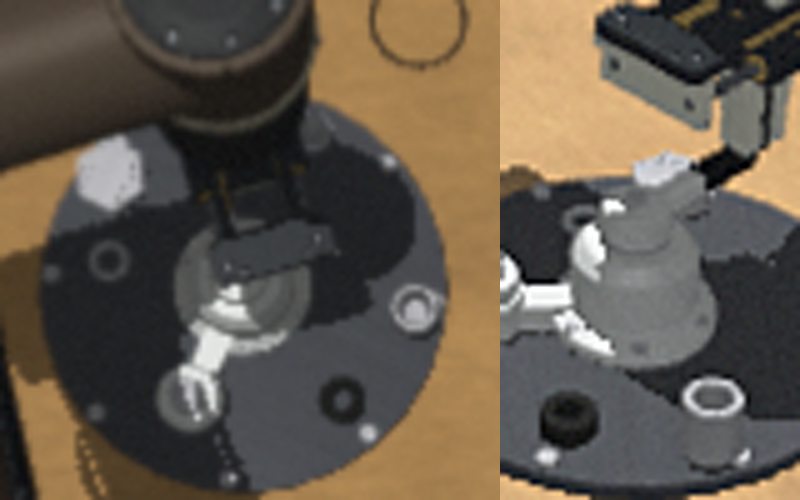

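In the top view the arm hides the lever. The side view shows the shut finger beside the grip, at about (745,140) in the crop, just short of touching. Next I sweep along the arc.

```bash
python3 -m pendant '[[0,[0,0,0.2],0],[0,[-0.43,-0.13,0],-0.06],[0,[-0.43,-0.13,0],-0.06],[0,[-0.43,-0.13,0],-0.06],[0,[-0.43,-0.13,0],-0.06],[0,[0,0,0],0]]'
python3 -m pendant '[[0,[-0.43,-0.13,0],-0.06],[0,[-0.43,-0.13,0],-0.06],[0,[-0.43,-0.13,0],-0.06],[0,[-0.43,-0.13,0],-0.06],[0,[-0.43,-0.13,0],-0.06],[0,[0,0,0],0],[0,[0,0,0],0],[0,[0,0,0],0]]'
python3 - <<'E'
from h import *
totool(666.6,4.5,83)
p=arm.read_state()['tcp_pos'][:2]-[584.2,25.1];print(np.hypot(*p),np.degrees(np.arctan2(p[1],p[0])))
for n in('top','side'):snap(n,f'pics/{n}2.png')
a=cv2.resize(cv2.imread('pics/top2.png')[105:205,192:292],None,fx=4,fy=4,interpolation=cv2.INTER_CUBIC);b=cv2.resize(cv2.imread('pics/side2.png')[125:225,230:330],None,fx=4,fy=4,interpolation=cv2.INTER_CUBIC)
cv2.imwrite('pics/c2.png',np.hstack([a,b]))
E
```

```text
clock: 4.12
tcp_pos: [657.5, 42.7, 81.6]
eef_rot: [0.873, -0.487, -0.0, -0.0]
ft_force: [-0.1, -0.4, -0.3]
width: 0.007
grip_force: 0.0
clock: 4.78
tcp_pos: [649.4, 62.8, 81.7]
eef_rot: [0.935, -0.354, 0.0, 0.0]
ft_force: [0.8, 0.4, 0.4]
width: 0.006
grip_force: 0.0
tcp [649.4  62.8  81.7] xang -41.41 tool mm [51.4 32.4 -1.3] F [0.75 0.45 0.45] t 4.7833
75.35100422092195 30.030830950796435
```

View pics/c2.png

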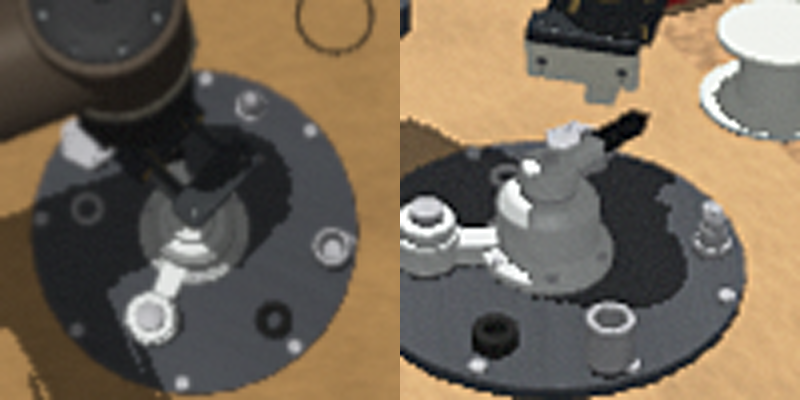

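```bash
python3 - <<'E'
from h import *
p=arm.read_state()['tcp_pos'];print('tcp px side',proj('side',p),'crop',(proj('side',p)-[230,125])*4+[400,0], 'top crop',(proj('top',p)-[192,105])*4)
c=np.array([584.2,25.1])
for d in(18,25,30,35,40,45,51):
    a=np.radians(d);print(d,((proj('side',[*(c+106*np.array([np.cos(a),np.sin(a)])),87])-[230,125])*4+[400,0]).round())
E
```

```text
tcp px side [[279.84516331 157.35106909]] crop [[599.38065323 129.40427636]] top crop [[148.98801872 143.30811047]]
18 [[644. 115.]]
25 [[631. 109.]]
30 [[620. 105.]]
35 [[610. 101.]]
40 [[599.  98.]]
45 [[587.  96.]]
51 [[573.  93.]]
```

```bash
python3 - <<'E'
from h import *
a=cv2.resize(cv2.imread('pics/s1.png')[115:175,255:305],None,fx=8,fy=8,interpolation=cv2.INTER_NEAREST);b=cv2.resize(cv2.imread('pics/side2.png')[115:175,255:305],None,fx=8,fy=8,interpolation=cv2.INTER_NEAREST)
cv2.imwrite('pics/c3.png',np.hstack([a,b]))
print((proj('side',[[660.2,25.4,85.4],[649.4,62.8,81.7]])-[255,115])*8)
E
```

```text
[[273.70482019 374.94857316]
 [198.68490051 338.6532593 ]]
```

View pics/c3.png

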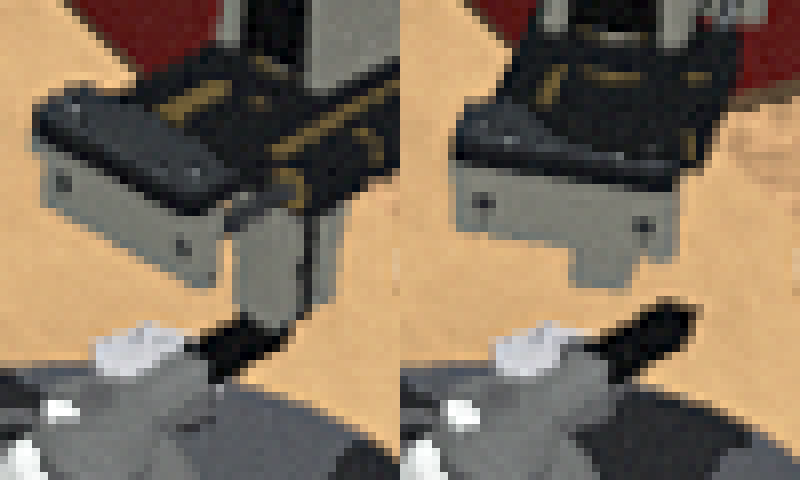

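The zoom shows the fingertip ending at about (600,288), a good way above the lever. It should project to (599,339). So the true tip is higher than the reported TCP, and it passed over the grip without touching it. I'll work out the height offset.

```bash
python3 - <<'E'
from h import *
for base,obs in (([660.2,25.4,85.4],(265,330)),([649.4,62.8,81.7],(200,288))):
  for dy in (0,-10):
    for dz in (0,10,20,30,40):
      print(dy,dz,((proj('side',[base[0],base[1]+dy,base[2]+dz])-[255,115])*8).round(),obs)
E
```

```text
0 0 [[274. 375.]] (265, 330)
0 10 [[275. 353.]] (265, 330)
0 20 [[277. 330.]] (265, 330)
0 30 [[278. 308.]] (265, 330)
0 40 [[280. 285.]] (265, 330)
-10 0 [[287. 389.]] (265, 330)
-10 10 [[289. 367.]] (265, 330)
-10 20 [[291. 344.]] (265, 330)
-10 30 [[292. 322.]] (265, 330)
-10 40 [[294. 299.]] (265, 330)
0 0 [[199. 339.]] (200, 288)
0 10 [[200. 317.]] (200, 288)
0 20 [[201. 295.]] (200, 288)
0 30 [[202. 272.]] (200, 288)
0 40 [[204. 250.]] (200, 288)
-10 0 [[212. 352.]] (200, 288)
-10 10 [[213. 330.]] (200, 288)
-10 20 [[214. 308.]] (200, 288)
-10 30 [[215. 286.]] (200, 288)
-10 40 [[217. 263.]] (200, 288)
```

```bash
python3 -m pendant '[[0,[0,0,-1.2],0],[0,[0.43,0.13,0],0.06],[0,[0.43,0.13,0],0.06],[0,[0.43,0.13,0],0.06],[0,[0.43,0.13,0],0.06],[0,[0.43,0.13,0],0.06],[0,[0.43,0.13,0],0.06],[0,[0.43,0.13,0],0.06],[0,[0.43,0.13,0],0.06],[0,[0.43,0.13,0],0.06],[0,[1.2,0,0],0],[0,[1.2,0,0],0],[0,[0,0,1.3],0],[0,[0,0,1.2],0],[0,[0,0,1.2],0],[0,[0,0,0],0],[0,[0,0,0],0]]'
python3 - <<'E'
from h import *
totool(666.6,4.5,56)
p=arm.read_state()['tcp_pos']
snap('side','pics/side4.png')
print((proj('side',p)-[255,115])*8)
cv2.imwrite('pics/c4.png',cv2.resize(cv2.imread('pics/side4.png')[115:175,255:315],None,fx=8,fy=8,interpolation=cv2.INTER_NEAREST))
E
```

```text
clock: 6.3
tcp_pos: [668.4, 2.0, 55.5]
eef_rot: [0.808, -0.589, -0.001, 0.001]
ft_force: [0.5, 1.2, -0.5]
width: 0.009
grip_force: 0.0
tcp [668.4   2.   55.5] xang -72.15 tool mm [-2.9  1.  -0.5] F [ 0.55  1.18 -0.49] t 6.3
[[319.61174206 467.89322253]]
```

View pics/c4.png

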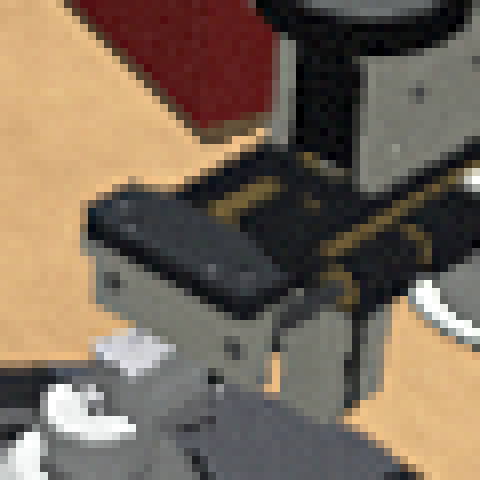

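The fingertip, at (310,415), is now on the near side of the grip and level with it, about 23 mm above the reported TCP. Now I push.

```bash
python3 -m pendant '[[0,[-0.8,0,0],0],[0,[-0.8,0,0],0],[0,[-0.6,0,0],0],[0,[-0.3,0,0],0],[0,[-0.44,-0.12,0],-0.06],[0,[-0.44,-0.12,0],-0.06],[0,[0,0,0],0]]'
python3 -m pendant '[[0,[-0.44,-0.12,0],-0.06],[0,[-0.44,-0.12,0],-0.06],[0,[-0.44,-0.12,0],-0.06],[0,[-0.44,-0.12,0],-0.06],[0,[-0.44,-0.12,0],-0.06],[0,[-0.44,-0.12,0],-0.06],[0,[0,0,0],0],[0,[0,0,0],0]]'
python3 - <<'E'
from h import *
totool(666.6,4.5,56)
p=arm.read_state()['tcp_pos'][:2]-[584.2,25.1]
a=np.radians(51.1);print('r,d at plug line',p@[np.cos(a),np.sin(a)],-p@[-np.sin(a),np.cos(a)],np.degrees(np.arctan2(p[1],p[0])))
snap('side','pics/side5.png')
cv2.imwrite('pics/c5.png',cv2.resize(cv2.imread('pics/side5.png')[115:175,245:315],None,fx=8,fy=8,interpolation=cv2.INTER_NEAREST))
c=np.array([584.2,25.1])
for d in(18,35,40,45,51):
    a=np.radians(d);print(d,((proj('side',[*(c+106*np.array([np.cos(a),np.sin(a)])),87])-[245,115])*8).round())
E
```

```text
clock: 6.93
tcp_pos: [660.7, 36.0, 57.1]
eef_rot: [0.843, -0.538, 0.0, 0.0]
ft_force: [-0.1, -1.3, -0.1]
width: 0.004
grip_force: 0.5
clock: 7.6
tcp_pos: [652.4, 61.3, 56.9]
eef_rot: [0.924, -0.381, 0.0, -0.0]
ft_force: [1.3, -0.8, -0.2]
width: 0.005
grip_force: 0.4
tcp [652.4  61.3  56.9] xang -44.83 tool mm [50.1 30.3  0.9] F [ 1.32 -0.82 -0.18] t 7.6
r,d at plug line 71.00019964560154 30.387492548571934 27.92947962306881
18 [[368. 310.]]
35 [[299. 282.]]
40 [[277. 276.]]
45 [[254. 271.]]
51 [[226. 267.]]
```

View pics/c5.png

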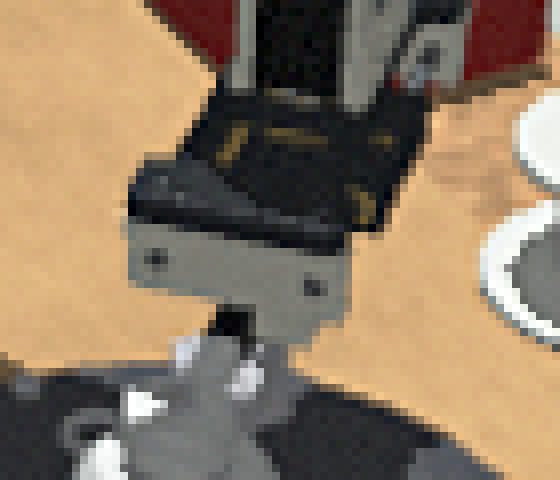

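The lever is following: the grip shows at (235,320) and the lever is near 42°. I'll finish the last few degrees, back off, and clear the view.

```bash
python3 -m pendant '[[0,[-0.33,0,0],-0.033],[0,[-0.33,0,0],-0.033],[0,[-0.3,0,0],-0.033],[0,[0,0,0],0],[0,[0,0,0],0],[0,[0,0,0],0]]'
python3 - <<'E'
from h import *
totool(666.6,4.5,56)
p=arm.read_state()['tcp_pos'][:2]-[584.2,25.1]
a=np.radians(51.1);print('r,d at plug line',p@[np.cos(a),np.sin(a)],-p@[-np.sin(a),np.cos(a)])
E
python3 -m pendant '[[0,[0.8,0,0],0],[0,[1,0,0],0],[0,[1,0,0],0],[0,[0,0,-3],0],[0,[0,0,-3],0],[0,[0,0,-3],0],[0,[2.4,3.0,0],0],[0,[2.4,3.0,0],0],[0,[2.4,3.0,0],0],[0,[2.4,3.0,0],0],[0,[2.4,3.0,0],0],[0,[2.4,3.0,0],0],[0,[2.4,3.0,0],0],[0,[2.4,3.0,0],0],[0,[2.4,3.0,0],0],[0,[0,0,0],0]]'
python3 - <<'E'
from h import *
s=snap('top','pics/top6.png')
cv2.imwrite('pics/c6.png',cv2.resize(cv2.imread('pics/top6.png')[115:210,192:288],None,fx=6,fy=6,interpolation=cv2.INTER_CUBIC))
E
```

```text
clock: 8.15
tcp_pos: [646.2, 67.8, 57.1]
eef_rot: [0.942, -0.335, 0.001, -0.0]
ft_force: [3.9, -0.0, 1.2]
width: 0.005
grip_force: 1.5
tcp [646.2  67.8  57.1] xang -39.12 tool mm [55.8 36.2  1.1] F [ 3.95 -0.03  1.22] t 8.15
r,d at plug line 72.16411816066025 21.42512958785298
clock: 9.48
tcp_pos: [663.3, -303.2, 145.2]
eef_rot: [0.942, -0.337, -0.001, 0.001]
ft_force: [1.0, 0.7, 0.2]
width: 0.003
grip_force: 0.0
```

View pics/c6.png

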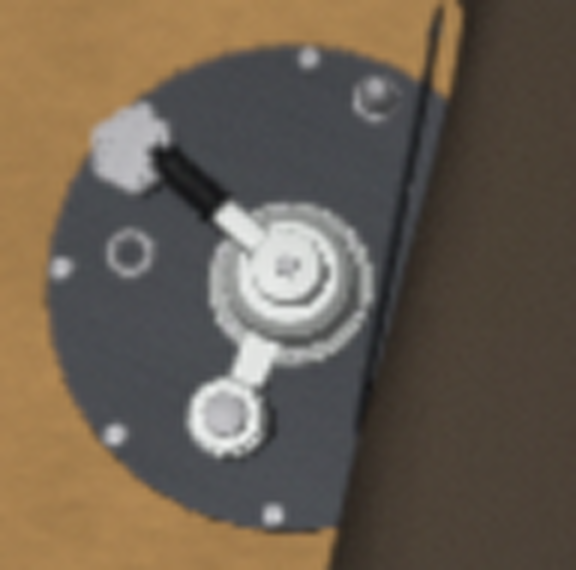

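The lever points close to the plug: nose at (158,152), grip to (220,208), hub (288,265). I'll measure the angle.

```bash
python3 - <<'E'
from h import *
im=cv2.imread('pics/top6.png');g=im.max(2)
m=(g<38).astype(np.uint8);m[:136]=0;m[153:]=0;m[:,:214]=0;m[:,231:]=0
v,u=np.nonzero(m);P=np.array([ray('top',a,b,92)[:2] for a,b in zip(u,v)]);print(len(P),u.mean(),v.mean())
vx,vy,x0,y0=cv2.fitLine(P.astype(np.float32),2,0,.01,.01).ravel();print('line',np.degrees(np.arctan2(vy,vx)),x0,y0)
for c in([584.2,25.1],[585.1,24.5],[583.3,25.8]):
    q=np.array([x0,y0])-c;a=np.arctan2(q[1],q[0]);print(c,np.degrees(a),'aim',np.array(c)+125*np.array([np.cos(a),np.sin(a)]))
print('plug',663.9,123.7)
totool(502.5,60.7)
E
```

```text
56 223.41071428571428 145.08928571428572
line 46.475407 632.13574 81.8453
[584.2, 25.1] 49.810459020571834 aim [664.86478129 120.58923007]
[585.1, 24.5] 50.64072228112775 aim [664.37264274 121.14806316]
[583.3, 25.8] 48.93234440054187 aim [665.41871778 120.04179641]
plug 663.9 123.7
tcp [ 663.6 -300.6  145.2] xang -39.34 tool mm [-353.6 -177.3    0.5] F [-0.28  0.22 -0.84] t 9.5333
```

The lever is about 1.3° (3 mm) off the plug, well inside 12 mm. Now the primer, with the wide side of the gripper body set tangentially so that it clears the hub.

```bash
python3 -m pendant '[[0,[-3.53,-1.77,0],0],[0,[-3.53,-1.77,0],0],[0,[-3.53,-1.77,0],0],[0,[-3.53,-1.77,0],0],[0,[-3.53,-1.77,0],0],[0,[-3.53,-1.77,0],0],[0,[-3.53,-1.77,0],0],[0,[-3.53,-1.77,0],0],[0,[-3.53,-1.77,0],0],[0,[-3.53,-1.77,0],0],[0,[0,0,0],-0.093],[0,[0,0,0],-0.093],[0,[0,0,0],-0.093],[0,[0,0,0],0],[0,[0,0,0],0]]'
python3 -c "
from h import *
totool(502,60.8,45)"
```

```text
clock: 10.78
tcp_pos: [502.0, 64.1, 146.6]
eef_rot: [0.98, -0.201, -0.0, 0.0]
ft_force: [0.1, 0.1, 0.7]
width: 0.006
grip_force: 0.0
tcp [502.   64.1 146.6] xang -23.18 tool mm [  1.3   3.  101.6] F [0.14 0.09 0.71] t 10.7833
```

```bash
python3 -m pendant '[[0,[0.13,0.3,3],0],[0,[0,0,3],0],[0,[0,0,2.6],0],[0,[0,0,0],0],[0,[0,0,0],0]]' | grep -E 'tcp|ft'
python3 -m pendant '[[0,[0,0,0.5],0],[0,[0,0,0.5],0],[0,[0,0,0.5],0],[0,[0,0,0],0],[0,[0,0,0],0]]' | grep -E 'tcp|ft'
python3 -m pendant '[[0,[0,0,0.4],0],[0,[0,0,0],0],[0,[0,0,0],0]]' | grep -E 'tcp|ft'
```

```text
tcp_pos: [501.4, 59.9, 60.0]
ft_force: [-0.2, 0.0, 0.6]
tcp_pos: [502.2, 60.8, 45.9]
ft_force: [-0.1, -0.8, -0.6]
tcp_pos: [502.1, 60.7, 41.6]
ft_force: [0.2, 0.8, -0.6]
```

```bash
for i in 1; do python3 -m pendant '[[0,[0,0,0.3],0],[0,[0,0,0],0],[0,[0,0,0],0]]' | grep -E 'tcp|ft'; done
python3 -m pendant '[[0,[0,0,0.3],0],[0,[0,0,0],0],[0,[0,0,0],0]]' | grep -E 'tcp|ft'
python3 -m pendant '[[0,[0,0,0.2],0],[0,[0,0,0],0],[0,[0,0,0],0]]' | grep -E 'tcp|ft'
```

```text
tcp_pos: [502.0, 60.6, 38.5]
ft_force: [0.2, 0.2, -0.1]
tcp_pos: [502.0, 60.6, 35.4]
ft_force: [1.2, -0.0, 0.3]
tcp_pos: [502.0, 60.6, 33.5]
ft_force: [0.1, 0.4, 1.3]
```

```bash
python3 -m pendant '[[0,[0,0,0.2],0],[0,[0,0,0],0],[0,[0,0,0],0]]' | grep -E 'tcp|ft'
python3 -m pendant '[[0,[0,0,0.2],0],[0,[0,0,0],0],[0,[0,0,0],0]]' | grep -E 'tcp|ft'
python3 -m pendant '[[0,[0,0,0.2],0],[0,[0,0,0],0],[0,[0,0,0],0]]' | grep -E 'tcp|ft'
```

```text
tcp_pos: [502.0, 60.7, 31.6]
ft_force: [0.3, 0.4, -0.9]
tcp_pos: [502.1, 60.7, 29.6]
ft_force: [-0.7, 0.1, 0.6]
tcp_pos: [502.2, 60.7, 27.7]
ft_force: [-0.1, -0.8, 3.2]
```

```bash
python3 -m pendant '[[0,[0,0,0.2],0],[0,[0,0,0],0],[0,[0,0,0],0]]' | grep -E 'tcp|ft'
python3 -m pendant '[[0,[0,0,0.2],0],[0,[0,0,0],0],[0,[0,0,0],0]]' | grep -E 'tcp|ft'
python3 -m pendant '[[0,[0,0,0.1],0],[0,[0,0,0],0],[0,[0,0,0],0]]' | grep -E 'tcp|ft'
```

```text
tcp_pos: [502.2, 60.7, 25.7]
ft_force: [-0.9, 0.4, 3.2]
tcp_pos: [502.2, 60.7, 23.7]
ft_force: [-0.9, -0.1, 5.3]
tcp_pos: [502.3, 60.8, 23.3]
ft_force: [-2.9, -0.0, 10.3]
```

```bash
python3 -m pendant '[[0,[0,0,0.1],0],[0,[0,0,0],0],[0,[0,0,0],0]]' | grep -E 'tcp|ft'
python3 -m pendant '[[0,[0,0,-0.8],0],[0,[0,0,-3],0],[0,[0,0,-3],0],[0,[0,0,-3],0],[0,[2.4,3.0,0],0],[0,[2.4,3.0,0],0],[0,[2.4,3.0,0],0],[0,[2.4,3.0,0],0],[0,[2.4,3.0,0],0],[0,[2.4,3.0,0],0],[0,[2.4,3.0,0],0],[0,[2.4,3.0,0],0],[0,[0,0,0],0]]'
python3 - <<'E'
from h import *
snap('top','pics/top7.png')
a,b=[cv2.imread(f'pics/top{i}.png')[130:195,205:250].astype(int) for i in(6,7)]
print(abs(a-b).max(2)[:, :40].mean(), (abs(a-b).max(2)>50).sum(), np.argwhere(abs(a-b).max(2)>50)[:8]+[130,205])
im=cv2.imread('pics/top7.png');g=im.max(2)
m=(g<38).astype(np.uint8);m[:136]=0;m[153:]=0;m[:,:214]=0;m[:,231:]=0
v,u=np.nonzero(m);print(len(u),u.mean(),v.mean())
E
```

```text
tcp_pos: [502.4, 60.7, 23.1]
ft_force: [-5.2, -0.2, 20.2]
clock: 15.45
tcp_pos: [585.5, -240.7, 118.3]
eef_rot: [0.979, -0.202, -0.001, 0.001]
ft_force: [0.9, 1.9, 0.2]
width: 0.009
grip_force: 0.0
16.87192307692308 312 [[143 236]
 [143 237]
 [143 242]
 [144 242]
 [145 243]
 [148 243]
 [148 244]
 [149 242]]
58 223.43103448275863 145.10344827586206
```

```bash
python3 -c "
from station import arm
print(arm.job_done())"
```

```text
the job is handed in; nothing more can be done
None
```

I handed the job in: the lever was pushed round to about 3 mm from the plug's centre (12 mm allowed), the primer went down to its hard stop and I lifted off it, though I did not measure its return; no verdict came back.

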